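Make up two puppet-making kits

ROBOT

A 6-joint arm with a two-finger parallel gripper is mounted at the origin on the work surface. World frame = base frame: x ahead of the robot, y to its left, z up, the work surface at z = 0. Lengths are in m, angles in rad, forces in N, time in s.
With the tool pointing down it reaches from about 0.35 to 0.85 m from the base axis. Payload 8.1 kg.
Tool frame: the origin (TCP) lies midway between the tips of the shut fingers; the grasp point (between the pads) lies 19 mm behind it; z points along the fingers, x is the direction in which the jaws open and shut, and the axes are right-handed (so a half turn about z gives the same grasp; the last joint's range is limited). The gripper opens to 85 mm and grips with 20 to 120 N. Pads are 22 mm wide; open, the fingers measure 114 mm over their backs; the gripper's body (76 mm by 85 mm) begins 54 mm behind the grasp point. The pads swing forward as they close: fully open they stand 13 mm farther back than shut.
Start: joints at [-1.268, 0.13, 1.488, -0, 1.523, -0.085], TCP at [0.227, -0.555, 0.231] pointing down, gripper open.
Joint ranges: [-2.96, 2.96], [-0.89, 2.26], [0.02, 2.5], [-1.34, 4.48], [0, 2.73], [-2.66, 2.66]. Speed limits (rad/s): [2.39, 2.39, 2.79, 3.14, 3.14, 3.14].

INTERFACE

Orientations are given as a unit quaternion [w, x, y, z].
In Python, from rig import readout, vision, env gives the robot as it stands.
- The arm moves only by the shell command python3 -m inch 'ROWS' [FORCE]. ROWS is JSON, a list of rows, each a list of 7 numbers: the shift along the tool's x, y, z in mm, then the turn, a rotation vector about the tool's x, y, z in degrees, then the gripper command: -1 is shut, 1 is fully open, values between are in proportion. A call has 1 to 12 rows; each row is the pose to reach, as a shift and turn from the pose measured when the call began, along the tool's axes at that moment; what a row does not reach only later rows make up. A row lasts 1/12 s, in which the tool goes at most 41.7 mm and 7.16 degrees, less where a joint would pass 70% of its speed; a pose out of reach is approached as far as the arm can. A call with a gripper value outside its range is refused whole. The fingers move at their own pace and stop on an object; FORCE is the grip in N (left out, the last holds). Time passes only in rows, so rows that repeat a pose let the fingers close. It gives the time, the measured TCP pose, the force and the opening at its end, in the units of the state.
- readout.get_state(): the state, without advancing time (a new reading comes with each control period).
- vision.capture(name): name is "scene" or "side" or "wrist"; returns (picture, depth): 400x640x3 uint8, blue, green, red; 400x640 float32, m along the optical axis (not along the pixel's ray), 0 where there is no reading.
- vision.camera_model(name): a dict with "fx", "fy", "cx", "cy" (pixels), "pose" (4x4, takes a point from camera to world coordinates). Camera axes: x right, y down, z forward; pixel columns grow to the right and rows downward; lengths in m; the calibration is good to about 2 mm. The wrist camera is an equidistant fisheye: a pixel r from the principal point sees the ray r / f radians off the axis. A picture is of the moment at which its call begins: read the wrist's pose just before it. camera_model takes no time and is no camera call; for the wrist camera it gives the pose at the moment of the call.
- env.close_job(): hands the job in, once; it reports no verdict.
The state is a dict: "t": time; "qpos": joint angles; "joint_vel": joint speeds; "joint_torque": joint torques, N m; "eef_pos": TCP position; "orientation": TCP orientation; "force": force on the tool from outside, world axes, zero at the start; "wrist_torque": the same for the moment, N m; "finger_gap": finger opening in m.
Only numpy, scipy, OpenCV 4.12 (cv2) and the standard library are available. Lean on these libraries where they do the work, as an engineer would, in place of code of your own. Each camera call takes 0.05 s, during which the arm holds its last target.

TASK

Make up the two kits for the next puppet-making class: the tray with three pockets gets a small tin, the glue bottle and the paperweight, and the tray with two pockets gets the other small tin and the maul. Stand each thing upright and fully down in the pocket cut for it, then let go of everything. Leave the big tin and the roll of tape where they are.

Things in the scene. Friction and masses are not known exactly. Their poses are not given: they have to be found in the camera images.
- tray3: fixed plywood tray, 160 (x) by 225 (y) by 12 mm high; origin under its centre, z up; yaw within 0.35 rad. Three pockets 6 mm deep (floor 6 mm above origin), in its frame: paperweight, rectangle 56 (x) by 91 (y) mm at x -42, y 0 (the side nearer the robot); small tin, round, 70 mm across, at x +35, y +50; glue bottle, round, 54 mm across, at x +35, y -50. Hand slots at its ends. It lies left or right.
- tray2: fixed plywood tray, 100 (x) by 235 (y) by 12 mm high; origin under its centre, z up; yaw within 0.35 rad. Two round pockets 6 mm deep (floor 6 mm above origin), in its frame: small tin, 70 mm across, at x 0, y +52 (the end to the robot's left); maul, 60 mm across, at x 0, y -52. It lies left or right, opposite the other tray.
- tin_a_mid (a point): one of two identical small screw-top tins of paper fasteners, plain aluminium, round, 54 mm in diameter and 44 mm high, about 0.12 kg, standing upright; either tin may go in either tray. This point is its centre, 22 mm above its underside; z up. Grip it about 8 mm above this point, so that the fingers clear the tray when it is seated.
- tin_b_mid (a point): one of two identical small screw-top tins of paper fasteners, plain aluminium, round, 54 mm in diameter and 44 mm high, about 0.12 kg, standing upright; either tin may go in either tray. This point is its centre, 22 mm above its underside; z up. Grip it about 8 mm above this point, so that the fingers clear the tray when it is seated.
- maul_mid (a point): round wooden maul (mallet) standing on its head, handle up: dark head 46 mm across, 60 mm high; pale round handle above it 24 mm thick, flared just above the head; 135 mm high in all, 0.19 to 0.31 kg. This point is on the axis half-way up, 67.5 mm above the underside; grip the handle about 37 mm above this point. z up along the handle.
- glue_mid (a point): white plastic glue bottle with a grey nozzle, standing: round body 40 mm in diameter and 70 mm high, then a shoulder and a nozzle 21 mm wide and less, 98 mm high in all, about 0.11 kg. This point is on its axis half-way up, 49 mm above its underside; grip the body here or up to 10 mm higher. z up.
- weight_mid (a point): paperweight: dark steel block 40 (x) by 75 (y) by 25 mm high with an upright round wooden handle 22 mm thick on its centre, top 65 mm above the underside; 0.5 to 0.7 kg. This point is on the axis half-way up, 32.5 mm above the underside; grip the handle about 18 mm above it. The block's length (its y) must lie along the tray's y, either way round; it starts turned by up to 1.2 rad.
- big_tin_mid (a point): big screw-top tin, aluminium, 74 mm in diameter and 72 mm high, among the stock; not wanted, to be left standing. This point is its centre, 36 mm above its underside.
- tape_mid (a point): roll of buff masking tape lying flat, 70 mm in diameter, 52 mm hole, 24 mm high, among the stock; not wanted, to be left lying. This point is its centre, 12 mm above its underside.

How it is judged:
At the end, for the whole second after the job is handed in: Small tin, glue bottle and paperweight (lengthwise within 0.3 rad) in the three-pocket tray, other small tin and maul in the two-pocket tray: each within 12 mm of its pocket's middle along x and y, within 3 mm of floor height, upright within 0.08 rad, at rest and released ((((x of tin_a_mid in the frame of tray3 between 0.023 and 0.047 m and y of tin_a_mid in the frame of tray3 between 0.038 and 0.062 m and z of tin_a_mid in the frame of tray3 between 0.025 and 0.031 m and angle between tin_a_mid's own z axis and vertical below 0.08 rad) and (x of tin_b_mid in the frame of tray2 between -0.012 and 0.012 m and y of tin_b_mid in the frame of tray2 between 0.04 and 0.064 m and z of tin_b_mid in the frame of tray2 between 0.025 and 0.031 m and angle between tin_b_mid's own z axis and vertical below 0.08 rad)) or ((x of tin_b_mid in the frame of tray3 between 0.023 and 0.047 m and y of tin_b_mid in the frame of tray3 between 0.038 and 0.062 m and z of tin_b_mid in the frame of tray3 between 0.025 and 0.031 m and angle between tin_b_mid's own z axis and vertical below 0.08 rad) and (x of tin_a_mid in the frame of tray2 between -0.012 and 0.012 m and y of tin_a_mid in the frame of tray2 between 0.04 and 0.064 m and z of tin_a_mid in the frame of tray2 between 0.025 and 0.031 m and angle between tin_a_mid's own z axis and vertical below 0.08 rad))) and x of glue_mid in the frame of tray3 between 0.023 and 0.047 m and y of glue_mid in the frame of tray3 between -0.062 and -0.038 m and z of glue_mid in the frame of tray3 between 0.052 and 0.058 m and angle between each of glue_mid, weight_mid, maul_mid's own z axis and vertical below 0.08 rad and x of weight_mid in the frame of tray3 between -0.054 and -0.03 m and y of weight_mid in the frame of tray3 between -0.012 and 0.012 m and z of weight_mid in the frame of tray3 between 0.0355 and 0.0415 m and x of maul_mid in the frame of tray2 between -0.012 and 0.012 m and y of maul_mid in the frame of tray2 between -0.064 and -0.04 m and z of maul_mid in the frame of tray2 between 0.0705 and 0.0765 m and angle between the y axis of weight_mid and the y axis of tray3, either way round below 0.3 rad and linear speed of each of tin_a, tin_b, maul, glue, weight below 0.02 m/s); the robot touches nothing.
It fails at once if the big tin is moved by more than 20 mm (distance of big_tin_mid from where it was at the start of the episode above 0.02 m).
It fails at once if the roll of tape is moved by more than 20 mm (distance of tape_mid from where it was at the start of the episode above 0.02 m).
It also fails if it takes over 134 s, if anything falls off the work surface, if the arm or the gripper's body presses on something with over 40 N, if the wrist force passes 120 N, or if a joint passes its speed limit or range.

## Working session

There is one attempt and no reset: what is moved stays moved. The work goes in short steps, Python scripts to look and compute and a shell command to move; the robot and the scene stay as the last step left them, time stands still between calls to the robot, and variables do not carry over. Pictures are saved under pics/ and viewed, and the job is handed in when it is done.

```bash
ls; mkdir -p pics
python3 - <<'E'
from rig import readout, vision, env
import cv2, numpy as np
print(readout.get_state())
for n in("scene","side","wrist"):
    p,d=vision.capture(n); cv2.imwrite(f"pics/{n}0.png",p); np.save(f"pics/{n}0.npy",d)
    m=vision.camera_model(n); print(n,{k:(np.round(v,4).tolist()) for k,v in m.items()})
E
```

```text
pics
{'t': 0.0, 'qpos': array([-1.26842928e+00,  1.31155460e-01,  1.48928889e+00, -8.36557593e-07,
        1.52299197e+00, -8.54420528e-02]), 'joint_vel': array([ 7.40516109e-04,  6.58727260e-05,  1.35179913e-03, -5.60385678e-04,
       -1.09469548e-03,  9.60987882e-04]), 'joint_torque': array([-2.80376953e-04, -5.69406366e+01, -5.00549912e+01, -3.59884216e-04,
        1.48001901e-02, -3.01857074e-05]), 'eef_pos': array([ 0.22672927, -0.55491791,  0.23024256]), 'orientation': array([-5.77117513e-04,  8.30108422e-01, -5.57601253e-01, -7.18827017e-04]), 'force': array([-0.12353747,  1.24531394, -0.26406381]), 'wrist_torque': array([0.04378064, 0.03151022, 0.04609951]), 'finger_gap': 0.08555407014185364}
scene {'fx': 436.2078, 'fy': 436.2078, 'cx': 312.4963, 'cy': 206.9263, 'pose': [[-0.3022, 0.686, -0.6619, 1.3312], [0.9532, 0.221, -0.2063, 0.2337], [0.0047, -0.6933, -0.7207, 0.9035], [0.0, 0.0, 0.0, 1.0]]}
side {'fx': 372.721, 'fy': 372.721, 'cx': 322.9285, 'cy': 199.2094, 'pose': [[-0.9648, -0.1581, 0.21, 0.3325], [-0.2628, 0.5703, -0.7782, 0.8399], [0.0033, -0.8061, -0.5918, 0.7005], [0.0, 0.0, 0.0, 1.0]]}
wrist {'fx': 309.7069, 'fy': 309.7069, 'cx': 312.24, 'cy': 196.639, 'pose': [[0.3786, -0.8817, -0.2816, 0.2987], [-0.9255, -0.3608, -0.1149, -0.5254], [-0.0003, 0.3041, -0.9526, 0.3737], [0.0, 0.0, 0.0, 1.0]]}
```

View pics/scene0.png

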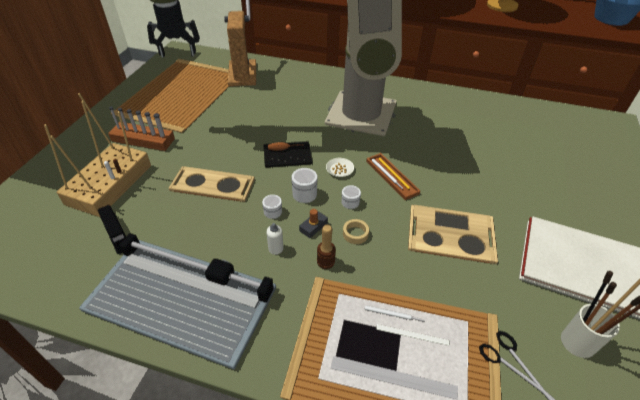

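View pics/side0.png

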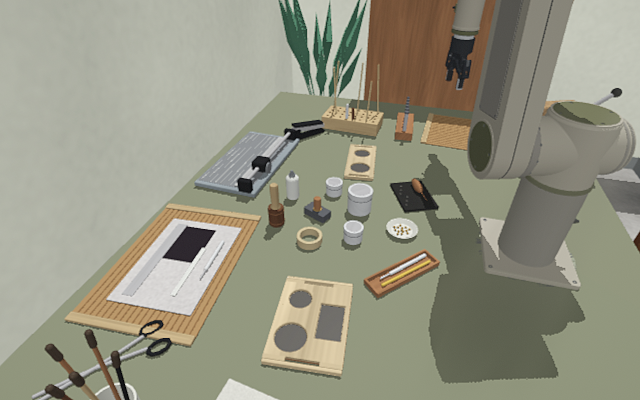

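View pics/wrist0.png

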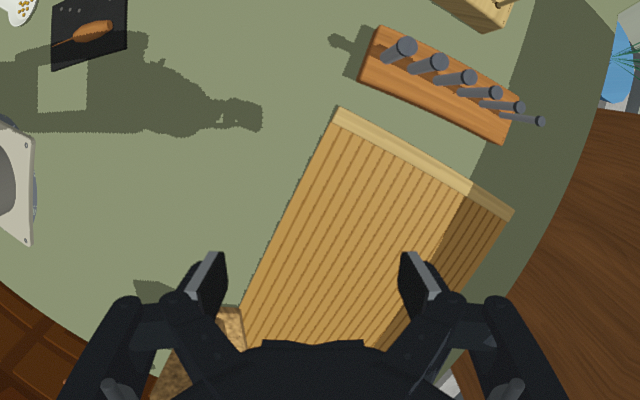

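Scene view: tray3 is at about (452,233), to the robot's left, and tray2 at (212,184). The small tins are at (272,206) and (351,197), glue (275,238), weight (314,222), maul (326,248), big tin (305,185) and tape (356,231). Next I'll make a top-down map from the depth.

```bash
cat > h.py <<'E'
import numpy as np, cv2
from rig import readout, vision, env
from scipy.spatial.transform import Rotation as R
def cloud(n,p=None,d=None):
    if p is None: p,d=vision.capture(n)
    m=vision.camera_model(n); v,u=np.mgrid[:400,:640]
    X=np.stack([(u-m['cx'])/m['fx']*d,(v-m['cy'])/m['fy']*d,d],-1)
    P=X@np.array(m['pose'])[:3,:3].T+np.array(m['pose'])[:3,3]
    P[d<=0]=np.nan
    return P,p
def proj(n,P):
    m=vision.camera_model(n);T=np.array(m['pose']);q=(np.atleast_2d(P)-T[:3,3])@T[:3,:3]
    return np.stack([q[:,0]/q[:,2]*m['fx']+m['cx'],q[:,1]/q[:,2]*m['fy']+m['cy']],-1)
def ortho(Ps,x0,x1,y0,y1,s=1000):
    # image: up = +x, left=+y ; s px per m
    H=int((x1-x0)*s);W=int((y1-y0)*s);img=np.zeros((H,W,3),np.uint8);z=np.full((H,W),-1.)
    for P,p in Ps:
        ok=np.isfinite(P[...,2]);Q=P[ok];C=p[ok]
        o=np.argsort(Q[:,2]);Q=Q[o];C=C[o]
        r=((x1-Q[:,0])*s).astype(int);c=((y1-Q[:,1])*s).astype(int)
        k=(r>=0)&(r<H)&(c>=0)&(c<W)
        for a in(0,1):
            for b in (0,1):
                rr=np.clip(r[k]+a,0,H-1);cc=np.clip(c[k]+b,0,W-1);zz=Q[k,2]
                w=zz>=z[rr,cc]-0.003;img[rr[w],cc[w]]=C[k][w];z[rr[w],cc[w]]=zz[w]
    return img,z
E
python3 - <<'E'
from h import *
Ps=[cloud(n,cv2.imread(f"pics/{n}0.png"),np.load(f"pics/{n}0.npy")) for n in("scene","side")]
for (P,p),n in zip(Ps,("scene","side")):
    img,z=ortho([(P,p)],0.3,0.8,-0.4,0.4,1000)
    cv2.imwrite(f"pics/o_{n}.png",img)
    m=(P[...,2]<0.004)&(P[...,2]>-.01)&(P[...,0]>.3)&(P[...,0]<.8)&(abs(P[...,1])<.4); print(n,np.nanmedian(P[m][:,2]))
E
```

```text
scene 0.0023657369781192594
side -0.0004904042970874656
```

View pics/o_scene.png

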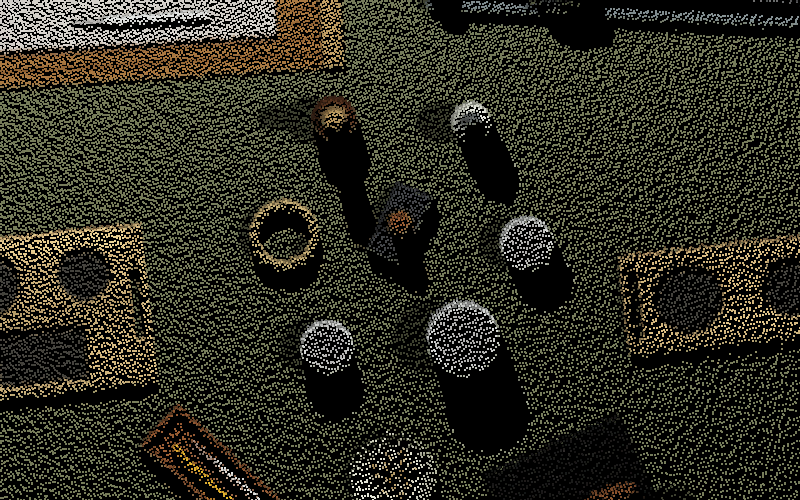

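View pics/o_side.png

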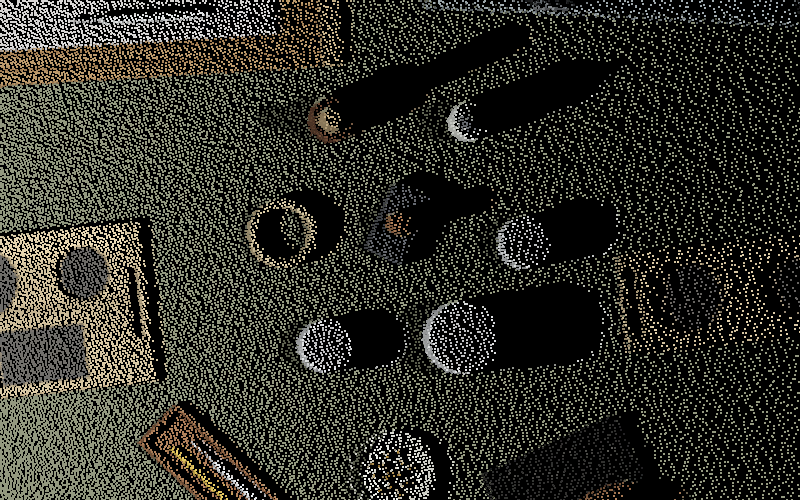

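```bash
cat >> h.py <<'E'
def rect(n,p,z,x0,x1,y0,y1,s=2000):
    H=int((x1-x0)*s);W=int((y1-y0)*s);r,c=np.mgrid[:H,:W]
    P=np.stack([x1-r/s,y1-c/s,np.full(r.shape,z)],-1).reshape(-1,3)
    q=proj(n,P).reshape(H,W,2).astype(np.float32)
    return cv2.remap(p,q[...,0],q[...,1],cv2.INTER_CUBIC)
E
python3 - <<'E'
from h import *
D={n:cloud(n,cv2.imread(f"pics/{n}0.png"),np.load(f"pics/{n}0.npy")) for n in("scene","side")}
for n in D:
    p=D[n][1]
    a=rect(n,p,.012,.38,.60,.2,.5);b=rect(n,p,.012,.38,.60,-.5,-.2)
    cv2.imwrite(f"pics/t3_{n}.png",a);cv2.imwrite(f"pics/t2_{n}.png",b)
a=np.hstack([cv2.resize(cv2.imread(f"pics/t3_{n}.png"),(400,293)) for n in D]);b=np.hstack([cv2.resize(cv2.imread(f"pics/t2_{n}.png"),(400,293)) for n in D])
cv2.imwrite("pics/trays.png",np.vstack([a,b]))
# objects: local clouds
init=dict(tinL=(.455,.073,.04,.05),big=(.462,-.062,.068,.078),tinR=(.556,-.127,.04,.05),tape=(.565,.116,.02,.03),mauls=(.68,.067,.1,.145),maulhead=(.68,.067,.03,.058),glue=(.68,-.07,.015,.065),whandle=(.577,0,.035,.075),wblock=(.577,0,.021,.03))
for k,(x,y,z0,z1) in init.items():
    for n in D:
        P=D[n][0]; m=(np.hypot(P[...,0]-x,P[...,1]-y)<.055)&(P[...,2]>z0)&(P[...,2]<z1)
        Q=P[m]
        if len(Q)<8: print(k,n,len(Q));continue
        (c,r)=cv2.minEnclosingCircle(Q[:,:2].astype(np.float32)*1000)
        print(k,n,len(Q),'mean',np.round(Q.mean(0)*1000,1),'circ',np.round(c,1),round(r,1),cv2.minAreaRect(Q[:,:2].astype(np.float32)*1000) if k=='wblock' else '')
E
```

```text
tinL scene 212 mean [455.8  73.8  46.9] circ [453.1  73. ] 27.5 
tinL side 215 mean [454.3  77.9  43.5] circ [453.9  76.4] 27.9 
big scene 370 mean [465.3 -61.6  74.8] circ [461.9 -61.2] 39.2 
big side 288 mean [462.3 -58.2  71.4] circ [462.1 -60.3] 38.8 
tinR scene 226 mean [ 559.1 -125.2   46.6] circ [ 556.3 -126.9] 28.8 
tinR side 128 mean [ 557.7 -121.1   43.5] circ [ 557.6 -122.6] 26.7 
tape scene 234 mean [567.2 116.6  25.9] circ [565.5 117.4] 36.8 
tape side 186 mean [566.6 120.   22.9] circ [567.5 117.8] 35.7 
mauls scene 153 mean [685.9  67.3 125.4] circ [681.6  66.6] 12.3 
mauls side 115 mean [679.1  74.2 121.5] circ [681.   70.7] 11.6 
maulhead scene 128 mean [696.   70.7  44. ] circ [683.2  67.6] 22.7 
maulhead side 136 mean [675.4  82.4  44.4] circ [680.2  70.6] 23.5 
glue scene 192 mean [690.7 -64.9  41. ] circ [680.2 -69.7] 20.2 
glue side 167 mean [674.4 -55.6  40.7] circ [678.6 -65.7] 20.4 
whandle scene 102 mean [580.6   2.5  57.1] circ [5.756e+02 1.000e-01] 12.9 
whandle side 88 mean [576.4   7.5  53.5] circ [578.7   2.8] 12.5 
wblock scene 230 mean [584.6   1.   27. ] circ [577.7   0.9] 41.0 ((576.8519287109375, 0.6484146118164062), (40.141258239746094, 76.36233520507812), 66.2699203491211)
wblock side 188 mean [575.5   8.1  24.3] circ [578.1   3.3] 40.8 ((578.3828125, 2.8535003662109375), (42.37431716918945, 75.03067016601562), 65.22969818115234)
```

View pics/trays.png

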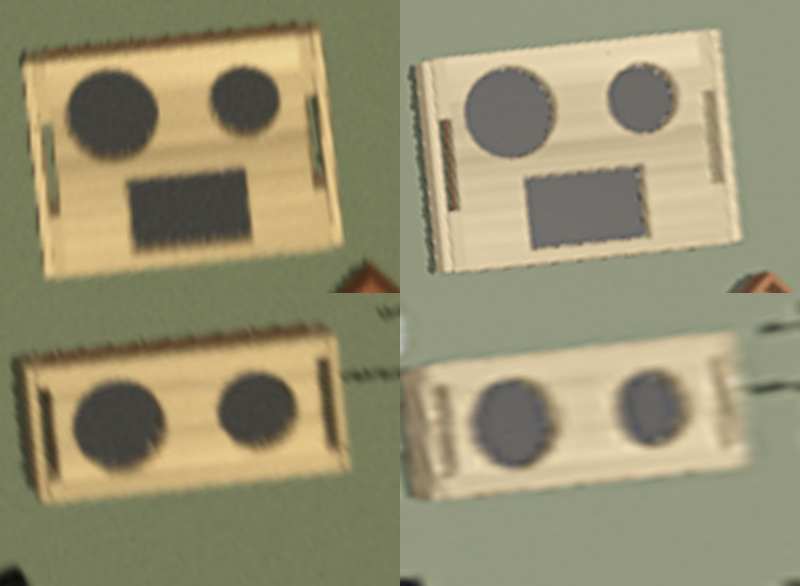

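Rectified at z=12 mm, the pocket holes show clearly in both cameras. Next I'll fit the pocket centres with the plane set half-way down, at 9 mm.

Run:
```python
from h import *
import math
def fitT(src,dst):
    c1=src.mean(0);c2=dst.mean(0);a=src-c1;b=dst-c2
    th=math.atan2((a[:,0]*b[:,1]-a[:,1]*b[:,0]).sum(),(a*b).sum());c,s=math.cos(th),math.sin(th);Rm=np.array([[c,-s],[s,c]])
    return th,c2-Rm@c1,Rm
for name,(y0,y1),pk in(("tray3",(.2,.5),[(35,50),(35,-50),(-42,0)]),("tray2",(-.5,-.2),[(0,52),(0,-52)])):
    for n in("scene","side"):
        p=cv2.imread(f"pics/{n}0.png");r=rect(n,p,.009,.38,.6,y0,y1)
        h=cv2.cvtColor(r,cv2.COLOR_BGR2HSV).astype(int)
        g=r.astype(int); m=((h[...,1]<60)&(h[...,2]<130)&(g[...,1]-g[...,2]<10)).astype(np.uint8)
        nn,l,st,ce=cv2.connectedComponentsWithStats(m)
        o=[(ce[i],st[i]) for i in range(1,nn) if st[i,4]>2500]
        c=[(( .6-a[1]/2000)*1000,(y1-a[0]/2000)*1000,s[2]/2,s[3]/2,s[4]/4) for a,s in o]
        print(name,n,np.round(c,1).tolist())
        C=np.array(c)[:,:2]
        if len(C)==len(pk):
            # order
            if len(pk)==3:
                i=np.argsort(C[:,0]); w=C[i[0]];rest=C[i[1:]];rest=rest[np.argsort(-rest[:,1])];dst=np.vstack([rest,w])
            else: dst=C[np.argsort(-C[:,1])]
            th,t,Rm=fitT(np.array(pk,float),dst);print(' yaw',round(th,3),'org',np.round(t,1),'res',np.round(dst-(np.array(pk)@Rm.T+t),1).tolist())
```

```text
tray3 scene [[523.7, 317.0, 48.5, 45.0, 1639.5], [513.0, 416.9, 65.0, 60.5, 2997.2], [441.7, 358.5, 89.0, 54.0, 3890.0]]
 yaw 0.108 org [483.5 363.2] res [[0.1, 0.3], [-0.0, -0.2], [-0.0, -0.1]]
tray3 side [[473.8, 482.2, 22.0, 158.0, 812.5], [526.7, 317.3, 48.0, 50.0, 1857.2], [516.1, 416.9, 64.5, 67.5, 3366.5], [445.1, 359.2, 90.0, 61.5, 4420.8]]
tray2 scene [[511.3, -393.2, 52.5, 48.5, 1940.2], [499.7, -289.3, 63.5, 59.5, 2860.0]]
 yaw 0.112 org [ 505.5 -341.3] res [[-0.0, 0.3], [0.0, -0.3]]
tray2 side [[494.9, -206.2, 18.0, 98.5, 643.0], [514.4, -392.7, 46.0, 54.0, 1882.0], [503.0, -288.8, 58.0, 65.5, 2850.0]]
```

```bash
cat >> h.py <<'E'
def go(x,y,z,yaw=None):
    """mm, deg: shift+turn in tool axes from the pose now; tool pointing down with tool-x at yaw (mod 180)"""
    s=readout.get_state();q=s['orientation'];T=R.from_quat([q[1],q[2],q[3],q[0]])
    X=T.as_matrix()[:,0];cy=np.degrees(np.arctan2(X[1],X[0]))
    if yaw is None: yaw=cy
    yaw=cy+(yaw-cy+90)%180-90
    a=np.radians(yaw);c,sn=np.cos(a),np.sin(a)
    G=R.from_matrix(np.array([[c,sn,0],[sn,-c,0],[0,0,-1]]))
    rv=(T.inv()*G).as_rotvec(degrees=True)
    d=T.inv().apply(np.array([x,y,z])-s['eef_pos']*1000)
    print('t',round(s['t'],2),'tcp',np.round(s['eef_pos']*1000,1),'yaw',round(cy,1),'q6',round(s['qpos'][5],2),'F',np.round(s['force'],1),'gap',round(s['finger_gap']*1000,1))
    print('to',(x,y,z,round(yaw,1)),'shift',np.round(d,1),'turn',np.round(rv,1))
E
python3 - <<'E'
from h import *
go(453.5,74.7,130,90)
E
```

```text
t 0.15 tcp [ 226.8 -555.   230.5] yaw -67.8 q6 -0.09 F [ 0.5 -1.1 -1.1] gap 85.5
to (453.5, 74.7, 130, np.float64(-90.0)) shift [-497.1 -448.   101.2] turn [ 0.   0.1 22.2]
```

```bash
python3 -m inch '[[-497,-448,60,0,0,68,1],[-497,-448,60,0,0,68,1],[-497,-448,60,0,0,68,1],[-497,-448,60,0,0,68,1],[-497,-448,60,0,0,68,1],[-497,-448,60,0,0,68,1],[-497,-448,60,0,0,68,1],[-497,-448,60,0,0,68,1],[-497,-448,60,0,0,68,1],[-497,-448,60,0,0,68,1],[-497,-448,60,0,0,68,1],[-497,-448,60,0,0,68,1]]' 40
python3 -c "
from h import *
go(453.5,74.7,110,0)"
```

```text
t: 1.15
eef_pos: [0.3862, -0.1134, 0.1893]
orientation: [0.0, -0.375, 0.927, 0.001]
force: [0.4, 0.3, -0.0]
finger_gap: 0.0856
t 1.15 tcp [ 386.2 -113.4  189.3] yaw -136.0 q6 1.96 F [ 0.4  0.3 -0. ] gap 85.6
to (453.5, 74.7, 110, np.float64(-180.0)) shift [-179.1   88.4   79.5] turn [ 0.1  0.  44. ]
```

```bash
python3 -m inch '[[-179,88,80,0,0,-136,1],[-179,88,80,0,0,-136,1],[-179,88,80,0,0,-136,1],[-179,88,80,0,0,-136,1],[-179,88,80,0,0,-136,1],[-179,88,80,0,0,-136,1],[-179,88,80,0,0,-136,1],[-179,88,80,0,0,-136,1],[-179,88,80,0,0,-136,1],[-179,88,80,0,0,-136,1],[-179,88,80,0,0,-136,1],[-179,88,80,0,0,-136,1]]'
python3 -c "
from h import *
go(453.5,74.7,110,0)"
```

```text
t: 2.15
eef_pos: [0.4534, 0.0744, 0.1092]
orientation: [-0.0, 0.908, -0.418, -0.001]
force: [-0.2, -0.3, 0.0]
finger_gap: 0.0855
t 2.15 tcp [453.4  74.4 109.2] yaw -49.5 q6 0.91 F [-0.2 -0.3  0. ] gap 85.5
to (453.5, 74.7, 110, np.float64(0.0)) shift [-0.2 -0.2 -0.8] turn [ -0.    0.1 -49.5]
```

```bash
python3 -m inch '[[0,0,0,0,0,-50,1],[0,0,0,0,0,-50,1],[0,0,0,0,0,-50,1],[0,0,0,0,0,-50,1],[0,0,0,0,0,-50,1],[0,0,0,0,0,-50,1],[0,0,0,0,0,-50,1],[0,0,0,0,0,-50,1]]'
python3 - <<'E'
from h import *
go(453.5,74.7,9,0)
m=vision.camera_model("wrist");p,d=vision.capture("wrist");cv2.imwrite("pics/w1.png",p);np.save("pics/w1.npy",d);print(np.round(m['pose'],3).tolist())
E
```

```text
t: 2.82
eef_pos: [0.4532, 0.0744, 0.109]
orientation: [-0.001, 1.0, 0.008, -0.001]
force: [0.3, 1.0, 0.8]
finger_gap: 0.0853
t 2.82 tcp [453.2  74.4 109. ] yaw 0.9 q6 0.03 F [0.3 1.  0.8] gap 85.3
to (453.5, 74.7, 9, np.float64(0.0)) shift [  0.4  -0.2 100. ] turn [-0.1  0.1  0.9]
[[1.0, 0.015, 0.005, 0.452], [0.016, -0.952, -0.305, 0.153], [-0.0, 0.305, -0.952, 0.252], [0.0, 0.0, 0.0, 1.0]]
```

View pics/w1.png

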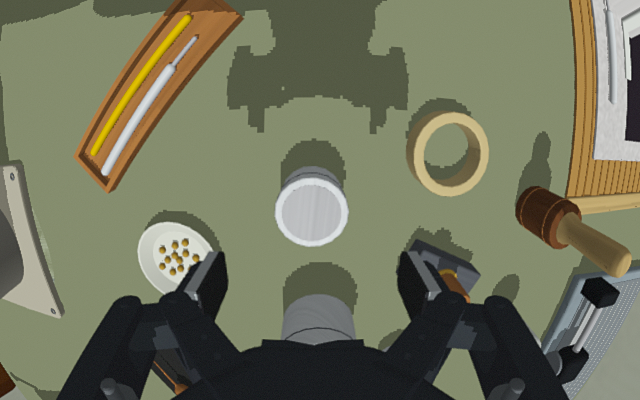

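The wrist view has the tin centred at (312,211) between the jaws in x. The next move goes down and grips.

```bash
python3 -m inch '[[0,0,35,0,0,1,1],[0,0,70,0,0,1,1],[0,0,85,0,0,1,1],[0,0,100,0,0,1,1],[0,0,100,0,0,1,1],[0,0,100,0,0,1,-1],[0,0,100,0,0,1,-1],[0,0,100,0,0,1,-1],[0,0,100,0,0,1,-1],[0,0,100,0,0,1,-1],[0,0,100,0,0,1,-1]]' 40
python3 -m inch '[[0,0,0,0,0,0,-1],[0,0,0,0,0,0,-1],[0,0,-30,0,0,0,-1],[0,0,-60,0,0,0,-1],[0,0,-60,0,0,0,-1]]'
python3 -c "
from h import *
go(514.5,416.9,70,6.2)
p,d=vision.capture('wrist');cv2.imwrite('pics/w2.png',p)"
```

```text
t: 3.78
eef_pos: [0.4546, 0.0746, 0.0107]
orientation: [-0.001, 1.0, -0.005, 0.001]
force: [-2.0, -0.6, 7.8]
finger_gap: 0.053
t: 4.2
eef_pos: [0.4583, 0.0747, 0.0764]
orientation: [-0.001, 1.0, -0.005, 0.005]
force: [1.8, 0.5, 0.3]
finger_gap: 0.0529
t 4.2 tcp [458.3  74.7  76.4] yaw -0.6 q6 0.06 F [1.8 0.5 0.3] gap 52.9
to (514.5, 416.9, 70, np.float64(6.2)) shift [  52.6 -342.7    7.6] turn [-0.1 -0.6 -6.8]
```

View pics/w2.png

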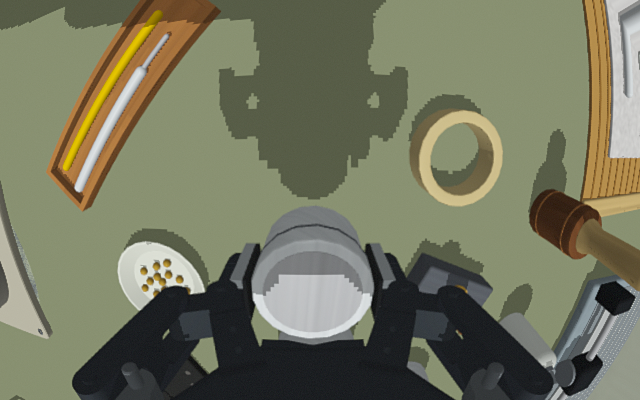

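Both pads hold the tin, with its lid at about (312,290), and the gap reads 52.9 mm. On to tray3.

```bash
python3 -m inch '[[53,-343,0,0,0,-7,-1],[53,-343,0,0,0,-7,-1],[53,-343,0,0,0,-7,-1],[53,-343,0,0,0,-7,-1],[53,-343,0,0,0,-7,-1],[53,-343,0,0,0,-7,-1],[53,-343,0,0,0,-7,-1],[53,-343,0,0,0,-7,-1],[53,-343,0,0,0,-7,-1],[53,-343,0,0,0,-7,-1],[53,-343,0,0,0,-7,-1],[53,-343,0,0,0,-7,-1]]'
python3 - <<'E'
from h import *
go(514.5,416.9,18,6.2)
m=vision.camera_model("wrist");p,d=vision.capture("wrist");cv2.imwrite("pics/w3.png",p)
np.save("pics/w3m.npy",m['pose'])
E
```

```text
t: 5.25
eef_pos: [0.5133, 0.416, 0.0738]
orientation: [0.0, 0.998, 0.056, 0.003]
force: [0.1, -0.3, -1.5]
finger_gap: 0.0532
t 5.25 tcp [513.3 416.   73.8] yaw 6.4 q6 0.5 F [ 0.1 -0.3 -1.5] gap 53.2
to (514.5, 416.9, 18, np.float64(6.2)) shift [ 0.9 -0.8 55.8] turn [ 0.1 -0.4  0.2]
```

View pics/w3.png

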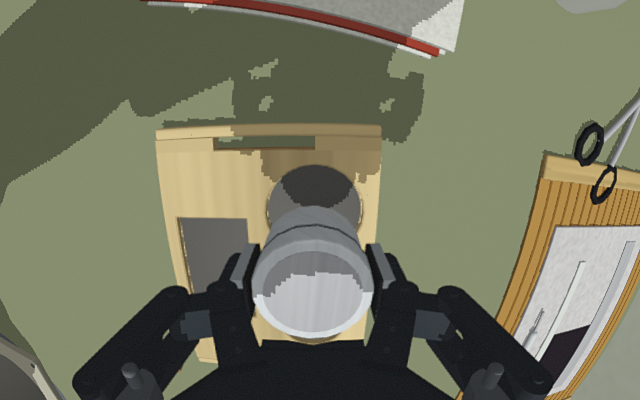

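The pocket (columns 267–362) is centred under the tin. Lowering it now.

```bash
python3 -m inch '[[1,-1,20,0,0,0,-1],[1,-1,35,0,0,0,-1],[1,-1,45,0,0,0,-1],[1,-1,50,0,0,0,-1],[1,-1,53,0,0,0,-1],[1,-1,55,0,0,0,-1],[1,-1,56,0,0,0,-1],[1,-1,56,0,0,0,-1],[1,-1,56,0,0,0,-1]]'
python3 -c "
from h import *
go(514.5,416.9,16,6.2)"
```

```text
t: 6.05
eef_pos: [0.5153, 0.4172, 0.0189]
orientation: [-0.0, 0.998, 0.056, 0.004]
force: [1.1, -0.5, -2.3]
finger_gap: 0.0525
t 6.05 tcp [515.3 417.2  18.9] yaw 6.4 q6 0.5 F [ 1.1 -0.5 -2.3] gap 52.5
to (514.5, 416.9, 16, np.float64(6.2)) shift [-0.8  0.2  2.9] turn [ 0.  -0.5  0.2]
```

```bash
python3 -m inch '[[0,0,1,0,0,0,-1],[0,0,2,0,0,0,-1],[0,0,3,0,0,0,-1],[0,0,3,0,0,0,-1],[0,0,3,0,0,0,-1]]'
```

```text
t: 6.47
eef_pos: [0.5157, 0.4176, 0.0169]
orientation: [-0.0, 0.998, 0.056, 0.005]
force: [-2.3, -0.7, 5.4]
finger_gap: 0.0533
```

```bash
python3 -m inch '[[0,0,0,0,0,0,0.6],[0,0,0,0,0,0,0.6],[0,0,0,0,0,0,0.6],[0,0,0,0,0,0,0.6],[0,0,-30,0,0,0,0.6],[0,0,-70,0,0,0,0.6],[0,0,-100,0,0,0,0.6],[0,0,-100,0,0,0,0.6],[0,0,-100,0,0,0,0.6]]'
python3 - <<'E'
from h import *
p,d=vision.capture("side");cv2.imwrite("pics/s1.png",cv2.resize(p[240:400,220:400],None,fx=4,fy=3.6))
go(577.5,1.6,120,66)
E
```

```text
t: 7.22
eef_pos: [0.5167, 0.4187, 0.1205]
orientation: [-0.002, 0.998, 0.056, 0.007]
force: [-0.5, -0.2, -0.9]
finger_gap: 0.0684
t 7.27 tcp [515.3 417.8 117.8] yaw 6.4 q6 0.5 F [-0.1  0.1 -0.8] gap 68.5
to (577.5, 1.6, 120, np.float64(66.0)) shift [ 15.7 420.5  -2.6] turn [  0.3  -0.6 -59.6]
```

View pics/s1.png

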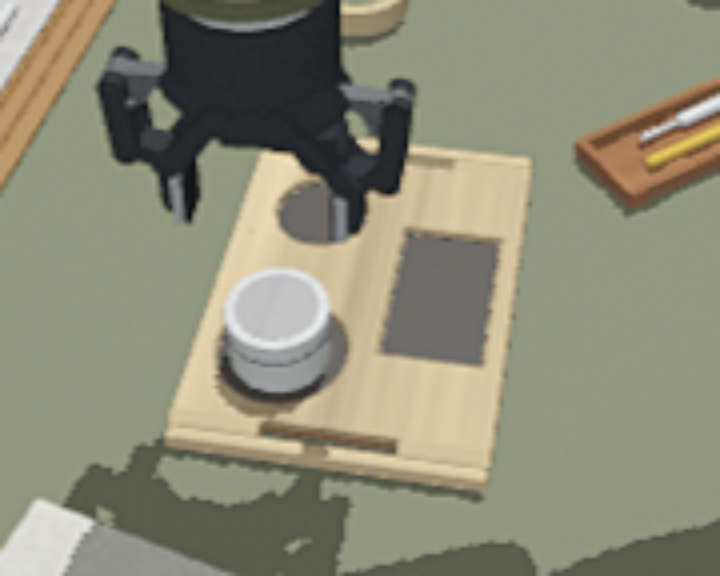

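The tin sits in its pocket. The paperweight is next, jaws at 66° along the block's short side.

```bash
python3 -m inch '[[16,420,-5,0,0,-60,0.6],[16,420,-5,0,0,-60,0.6],[16,420,-5,0,0,-60,0.6],[16,420,-5,0,0,-60,0.6],[16,420,-5,0,0,-60,0.6],[16,420,-5,0,0,-60,0.6],[16,420,-5,0,0,-60,0.6],[16,420,-5,0,0,-60,0.6],[16,420,-5,0,0,-60,0.6],[16,420,-5,0,0,-60,0.6],[16,420,-5,0,0,-60,0.6],[16,420,-5,0,0,-60,0.6]]'
python3 - <<'E'
from h import *
go(577.5,1.6,32,66)
p,d=vision.capture("wrist");cv2.imwrite("pics/w4.png",p)
E
```

```text
t: 8.27
eef_pos: [0.5769, -0.0024, 0.1204]
orientation: [0.002, 0.838, 0.545, 0.004]
force: [0.6, 0.2, -0.5]
finger_gap: 0.0681
t 8.27 tcp [576.9  -2.4 120.4] yaw 66.1 q6 -1.25 F [ 0.6  0.2 -0.5] gap 68.1
to (577.5, 1.6, 32, np.float64(66.0)) shift [ 3.6 -1.6 88.4] turn [ 0.4 -0.2  0.1]
```

View pics/w4.png

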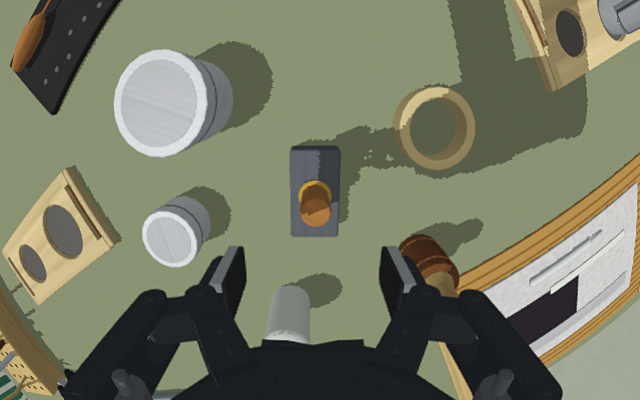

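The block lies square to the jaws, with its edges vertical at columns 290–340 and the handle at (315,205). The next move goes down and grips.

```bash
python3 -m inch '[[3,-2,30,0,0,0,0.6],[3,-2,60,0,0,0,0.6],[3,-2,80,0,0,0,0.6],[3,-2,88,0,0,0,0.6],[3,-2,88,0,0,0,0.6],[3,-2,88,0,0,0,-1],[3,-2,88,0,0,0,-1],[3,-2,88,0,0,0,-1],[3,-2,88,0,0,0,-1],[3,-2,88,0,0,0,-1],[3,-2,88,0,0,0,-1],[3,-2,88,0,0,0,-1]]' 90
python3 -m inch '[[0,0,0,0,0,0,-1],[0,0,0,0,0,0,-1],[0,0,0,0,0,0,-1],[0,0,-5,0,0,0,-1],[0,0,-20,0,0,0,-1],[0,0,-50,0,0,0,-1],[0,0,-70,0,0,0,-1],[0,0,-70,0,0,0,-1],[0,0,-70,0,0,0,-1]]'
python3 -c "
from h import *
go(443.4,358.9,90,6.2)
p,d=vision.capture('wrist');cv2.imwrite('pics/w5.png',p)"
```

```text
t: 9.32
eef_pos: [0.578, 0.0032, 0.0342]
orientation: [0.002, 0.838, 0.546, 0.005]
force: [-2.6, -2.7, 5.6]
finger_gap: 0.02
t: 10.07
eef_pos: [0.5782, 0.003, 0.1052]
orientation: [0.003, 0.838, 0.546, 0.006]
force: [0.2, -0.4, -7.0]
finger_gap: 0.0195
t 10.07 tcp [578.2   3.  105.2] yaw 66.1 q6 -1.24 F [ 0.2 -0.4 -7. ] gap 19.5
to (443.4, 358.9, 90, np.float64(6.2)) shift [ 270.8 -267.5   14.1] turn [ 0.4 -0.7 59.9]
```

View pics/w5.png

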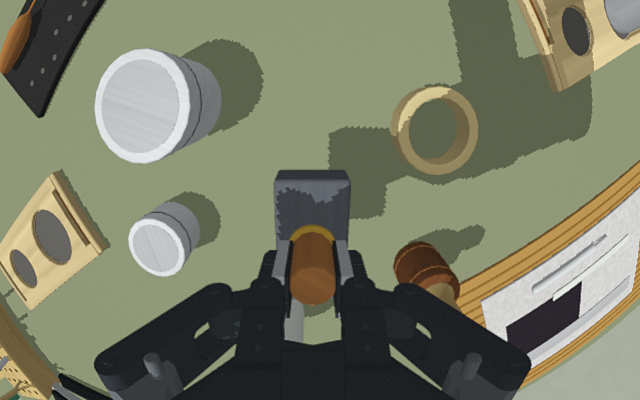

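The paperweight is held and still square to the jaws. Carrying it to tray3 and turning it 60° on the way.

```bash
python3 -m inch '[[271,-267,10,0,0,60,-1],[271,-267,10,0,0,60,-1],[271,-267,10,0,0,60,-1],[271,-267,10,0,0,60,-1],[271,-267,10,0,0,60,-1],[271,-267,10,0,0,60,-1],[271,-267,10,0,0,60,-1],[271,-267,10,0,0,60,-1],[271,-267,10,0,0,60,-1],[271,-267,10,0,0,60,-1],[271,-267,10,0,0,60,-1],[271,-267,10,0,0,60,-1]]'
python3 -c "
from h import *
go(443.4,358.9,42,6.2)
p,d=vision.capture('wrist');cv2.imwrite('pics/w6.png',p)"
```

```text
t: 11.12
eef_pos: [0.4395, 0.3599, 0.0898]
orientation: [0.0, 0.998, 0.056, 0.003]
force: [-0.7, 0.1, -5.9]
finger_gap: 0.0197
t 11.12 tcp [439.5 359.9  89.8] yaw 6.4 q6 0.49 F [-0.7  0.1 -5.9] gap 19.7
to (443.4, 358.9, 42, np.float64(6.2)) shift [ 3.5  1.4 47.8] turn [ 0.1 -0.3  0.2]
```

View pics/w6.png

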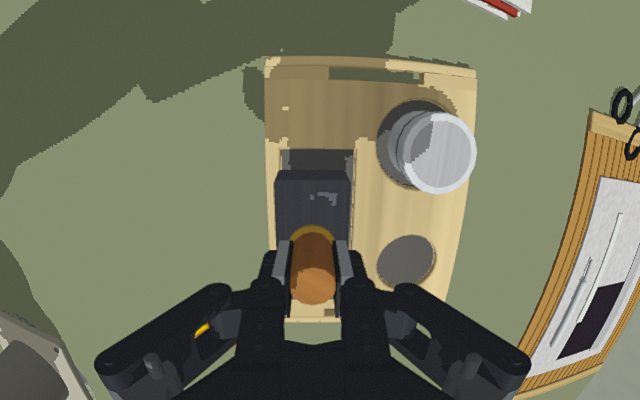

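```bash
python3 -m inch '[[3.5,1.5,15,0,0,0,-1],[3.5,1.5,30,0,0,0,-1],[3.5,1.5,38,0,0,0,-1],[3.5,1.5,43,0,0,0,-1],[3.5,1.5,46,0,0,0,-1],[3.5,1.5,48,0,0,0,-1],[3.5,1.5,49,0,0,0,-1],[3.5,1.5,49,0,0,0,-1],[3.5,1.5,49,0,0,0,-1]]'
python3 -c "
from h import *
go(443.4,358.9,40,6.2)
p,d=vision.capture('side');cv2.imwrite('pics/s2.png',cv2.resize(p[240:400,220:400],None,fx=4,fy=3.6))"
```

```text
t: 11.92
eef_pos: [0.4448, 0.3578, 0.0418]
orientation: [0.0, 0.998, 0.055, 0.004]
force: [0.7, -0.0, -5.8]
finger_gap: 0.0196
t 11.92 tcp [444.8 357.8  41.8] yaw 6.3 q6 0.48 F [ 0.7 -0.  -5.8] gap 19.6
to (443.4, 358.9, 40, np.float64(6.2)) shift [-1.2 -1.2  1.8] turn [ 0.  -0.4  0.1]
```

View pics/s2.png

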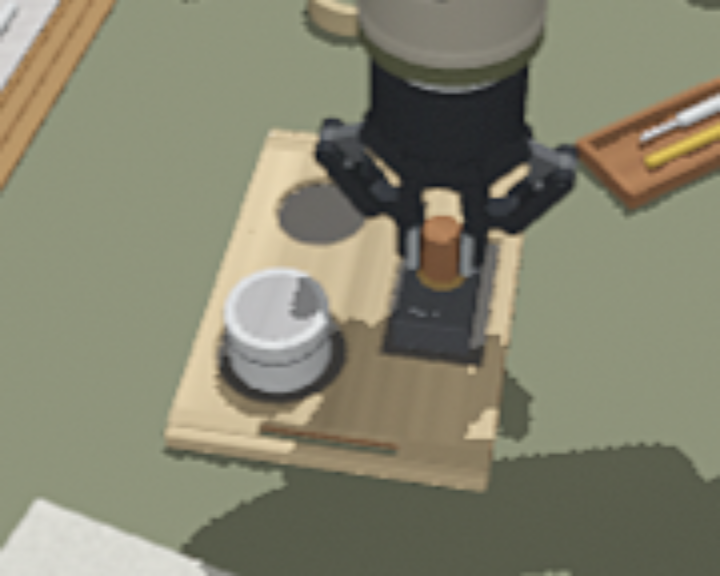

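The block is inside its pocket outline but not yet down (wrist still carries 5.8 N).

```bash
python3 -m inch '[[-1,-1,1,0,0,0,-1],[-1,-1,2,0,0,0,-1],[-1,-1,3,0,0,0,-1],[-1,-1,3,0,0,0,-1],[-1,-1,3,0,0,0,-1]]'
```

```text
t: 12.38
eef_pos: [0.4439, 0.3596, 0.0403]
orientation: [-0.0, 0.998, 0.055, 0.004]
force: [-4.0, 1.0, 4.5]
finger_gap: 0.0198
```

```bash
python3 -m inch '[[0,0,0,0,0,0,0.1],[0,0,0,0,0,0,0.1],[0,0,0,0,0,0,0.1],[0,0,0,0,0,0,0.1],[0,0,-30,0,0,0,0.1],[0,0,-70,0,0,0,0.1],[0,0,-110,0,0,0,0.6],[0,0,-120,0,0,0,0.6],[0,0,-120,0,0,0,0.6]]'
python3 - <<'E'
from h import *
p,d=vision.capture("side");cv2.imwrite("pics/s3.png",cv2.resize(p[240:400,220:400],None,fx=4,fy=3.6))
go(679.4,-67.7,160,0)
E
```

```text
t: 13.13
eef_pos: [0.4458, 0.3614, 0.1661]
orientation: [-0.003, 0.998, 0.055, 0.008]
force: [0.1, -0.1, -0.4]
finger_gap: 0.0682
t 13.18 tcp [444.6 360.5 163.1] yaw 6.3 q6 0.48 F [-0.3 -0.4  0.1] gap 68.0
to (679.4, -67.7, 160, np.float64(0.0)) shift [186.4 451.4   4.2] turn [-0.2 -0.7  6.3]
```

View pics/s3.png

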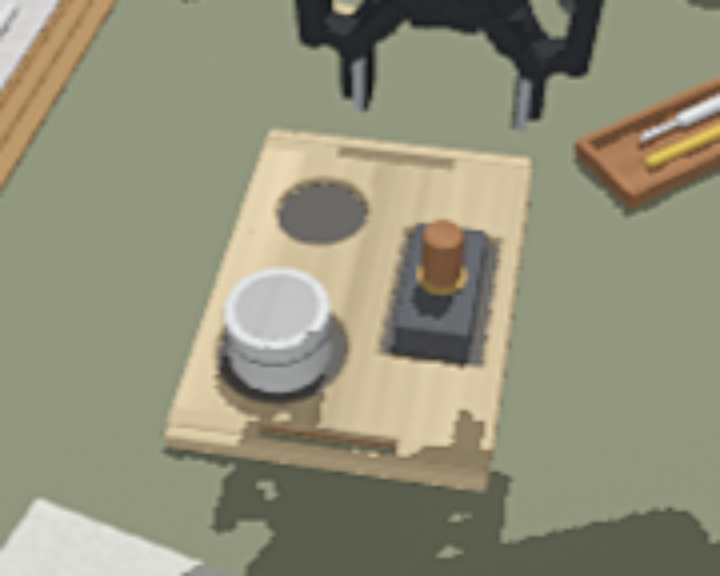

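Both sit in their pockets. On to the glue bottle.

```bash
python3 -m inch '[[186,451,0,0,0,6,0.6],[186,451,0,0,0,6,0.6],[186,451,0,0,0,6,0.6],[186,451,0,0,0,6,0.6],[186,451,0,0,0,6,0.6],[186,451,0,0,0,6,0.6],[186,451,0,0,0,6,0.6],[186,451,0,0,0,6,0.6],[186,451,0,0,0,6,0.6],[186,451,0,0,0,6,0.6],[186,451,0,0,0,6,0.6],[186,451,0,0,0,6,0.6]]'
python3 -m inch '[[0,0,0,0,0,0,0.6]]'
python3 - <<'E'
from h import *
go(679.4,-67.7,34,0)
p,d=vision.capture("wrist");cv2.imwrite("pics/w7.png",p)
E
```

```text
t: 14.18
eef_pos: [0.6788, -0.071, 0.1615]
orientation: [-0.002, 1.0, 0.002, 0.005]
force: [0.9, -0.1, 1.0]
finger_gap: 0.0682
t: 14.27
eef_pos: [0.6797, -0.0767, 0.1593]
orientation: [-0.001, 1.0, -0.001, 0.004]
force: [1.3, -0.4, 0.2]
finger_gap: 0.0682
t 14.27 tcp [679.7 -76.7 159.3] yaw -0.1 q6 -0.19 F [ 1.3 -0.4  0.2] gap 68.2
to (679.4, -67.7, 34, np.float64(0.0)) shift [ -1.4  -8.7 125.3] turn [-0.1 -0.5 -0.1]
```

View pics/w7.png

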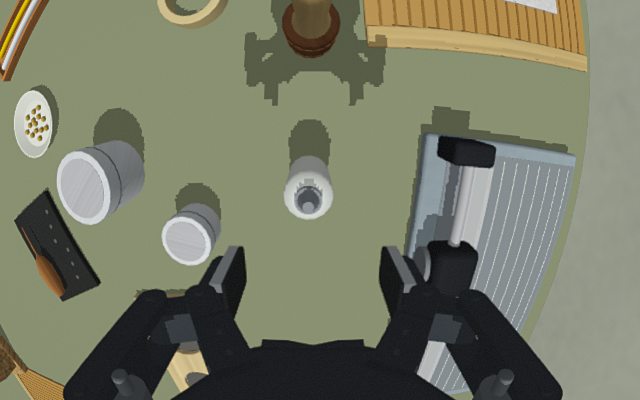

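The bottle at (308,195) is centred between the jaws. The next move goes down and grips.

```bash
python3 -m inch '[[-2,-9,0,0,-0.5,0,0.6],[-2,-9,30,0,-0.5,0,0.6],[-2,-9,60,0,-0.5,0,0.6],[-2,-9,90,0,-0.5,0,0.6],[-2,-9,115,0,-0.5,0,0.6],[-2,-9,126,0,-0.5,0,0.6],[-2,-9,126,0,-0.5,0,0.6],[-2,-9,126,0,-0.5,0,-1],[-2,-9,126,0,-0.5,0,-1],[-2,-9,126,0,-0.5,0,-1],[-2,-9,126,0,-0.5,0,-1],[-2,-9,126,0,-0.5,0,-1]]' 40
python3 -m inch '[[0,0,0,0,0,0,-1],[0,0,0,0,0,0,-1],[0,0,0,0,0,0,-1]]'
python3 -m inch '[[0,0,-20,0,0,0,-1],[0,0,-50,0,0,0,-1],[0,0,-85,0,0,0,-1],[0,0,-85,0,0,0,-1]]'
python3 -c "
from h import *
go(525.2,317.2,90,6.2)
p,d=vision.capture('wrist');cv2.imwrite('pics/w8.png',p)"
```

```text
t: 15.32
eef_pos: [0.6787, -0.0653, 0.0348]
orientation: [-0.002, 1.0, -0.0, 0.0]
force: [-1.2, 1.7, 7.3]
finger_gap: 0.0392
t: 15.57
eef_pos: [0.6789, -0.0655, 0.0351]
orientation: [-0.002, 1.0, -0.001, 0.001]
force: [-0.1, -0.0, -1.7]
finger_gap: 0.0393
t: 15.9
eef_pos: [0.6829, -0.0666, 0.1287]
orientation: [-0.001, 1.0, -0.001, 0.006]
force: [1.6, -0.4, 2.1]
finger_gap: 0.039
t 15.9 tcp [682.9 -66.6 128.7] yaw -0.1 q6 -0.17 F [ 1.6 -0.4  2.1] gap 39.0
to (525.2, 317.2, 90, np.float64(6.2)) shift [-158.7 -383.6   37.3] turn [-0.  -0.7 -6.3]
```

View pics/w8.png

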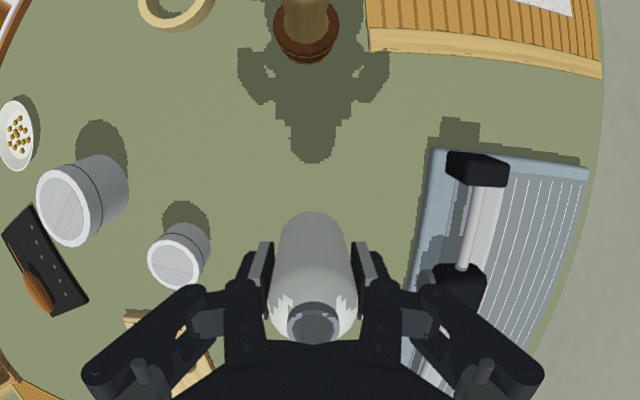

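The bottle is held. The maul is near the straight path, so I'll back toward the robot first and then go across.

```bash
python3 -m inch '[[-40,0,0,0,0,-6,-1],[-80,0,0,0,0,-6,-1],[-120,-10,0,0,0,-6,-1],[-159,-30,0,0,0,-6,-1],[-159,-384,0,0,0,-6,-1],[-159,-384,0,0,0,-6,-1],[-159,-384,0,0,0,-6,-1],[-159,-384,0,0,0,-6,-1],[-159,-384,0,0,0,-6,-1],[-159,-384,0,0,0,-6,-1],[-159,-384,0,0,0,-6,-1],[-159,-384,0,0,0,-6,-1]]'
python3 -c "
from h import *
go(525.2,317.2,60,6.2)"
```

```text
t: 16.95
eef_pos: [0.5227, 0.2977, 0.1236]
orientation: [-0.0, 0.999, 0.052, 0.005]
force: [0.7, -0.4, -1.6]
finger_gap: 0.039
t 16.95 tcp [522.7 297.7 123.6] yaw 5.9 q6 0.33 F [ 0.7 -0.4 -1.6] gap 39.0
to (525.2, 317.2, 60, np.float64(6.2)) shift [  3.9 -19.1  63.6] turn [ 0.  -0.5 -0.3]
```

```bash
python3 -m inch '[[2.5,-20,0,0,-0.5,0,-1],[2.5,-20,30,0,-0.5,0,-1],[2.5,-20,55,0,-0.5,0,-1],[2.5,-20,55,0,-0.5,0,-1],[2.5,-20,55,0,-0.5,0,-1]]'
python3 -c "
from h import *
go(525.2,318,44,6.2)
p,d=vision.capture('wrist');cv2.imwrite('pics/w9.png',p)
p,d=vision.capture('side');cv2.imwrite('pics/s9.png',cv2.resize(p[200:400,200:400],None,fx=3,fy=3))"
```

```text
t: 17.37
eef_pos: [0.5212, 0.3167, 0.0657]
orientation: [0.001, 0.999, 0.052, -0.003]
force: [0.2, -0.2, -0.1]
finger_gap: 0.039
t 17.37 tcp [521.2 316.7  65.7] yaw 5.9 q6 0.36 F [ 0.2 -0.2 -0.1] gap 39.0
to (525.2, 318, 44, np.float64(6.2)) shift [ 4.2 -0.9 21.7] turn [ 0.1  0.3 -0.3]
```

View pics/w9.png

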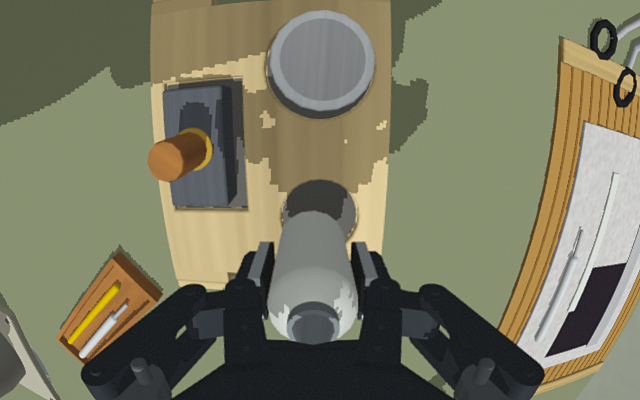

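View pics/s9.png

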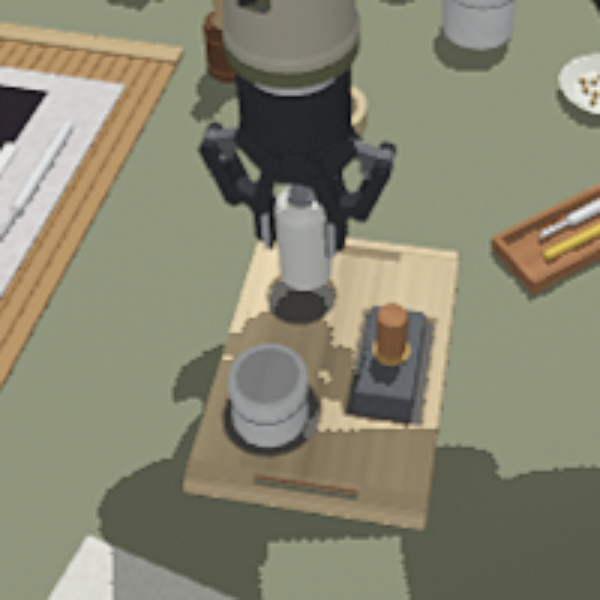

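The pocket (columns 280–357) lies about 4 mm toward +x, which agrees with the numbers.

```bash
python3 -m inch '[[4,-1,4,0,0,0,-1],[4,-1,12,0,0,0,-1],[4,-1,18,0,0,0,-1],[4,-1,21,0,0,0,-1],[4,-1,23,0,0,0,-1],[4,-1,24,0,0,0,-1],[4,-1,25,0,0,0,-1],[4,-1,25,0,0,0,-1]]'
```

```text
t: 18.13
eef_pos: [0.5279, 0.3191, 0.0445]
orientation: [-0.0, 0.999, 0.051, 0.0]
force: [0.8, 0.1, -1.1]
finger_gap: 0.0392
```

```bash
python3 -m inch '[[-3,1,1,0,0,0,-1],[-3,1,2,0,0,0,-1],[-3,1,3,0,0,0,-1],[-3,1,4,0,0,0,-1],[-3,1,4,0,0,0,-1],[-3,1,4,0,0,0,-1]]'
```

```text
t: 18.63
eef_pos: [0.5251, 0.3179, 0.0408]
orientation: [-0.0, 0.999, 0.051, 0.001]
force: [-1.4, -0.8, 2.2]
finger_gap: 0.0387
```

```bash
python3 -m inch '[[0,0,0,0,0,0,0.35],[0,0,0,0,0,0,0.35],[0,0,0,0,0,0,0.35],[0,0,0,0,0,0,0.35],[0,0,-20,0,0,0,0.35],[0,0,-60,0,0,0,0.35],[0,0,-100,0,0,0,0.35],[0,0,-140,0,0,0,0.35],[0,0,-150,0,0,0,0.35],[0,0,-150,0,0,0,0.35]]'
python3 - <<'E'
from h import *
p,d=vision.capture("side");cv2.imwrite("pics/s4.png",cv2.resize(p[200:400,200:400],None,fx=3,fy=3))
go(681.5,68.8,190,90)
E
```

```text
t: 19.47
eef_pos: [0.5278, 0.3193, 0.197]
orientation: [-0.002, 0.999, 0.051, 0.005]
force: [0.1, -0.6, 0.8]
finger_gap: 0.0577
t 19.52 tcp [526.5 318.6 193.7] yaw 5.9 q6 0.36 F [ 0.   0.3 -0.6] gap 57.5
to (681.5, 68.8, 190, np.float64(90.0)) shift [128.5 264.4   4. ] turn [  0.2  -0.4 -84.1]
```

View pics/s4.png

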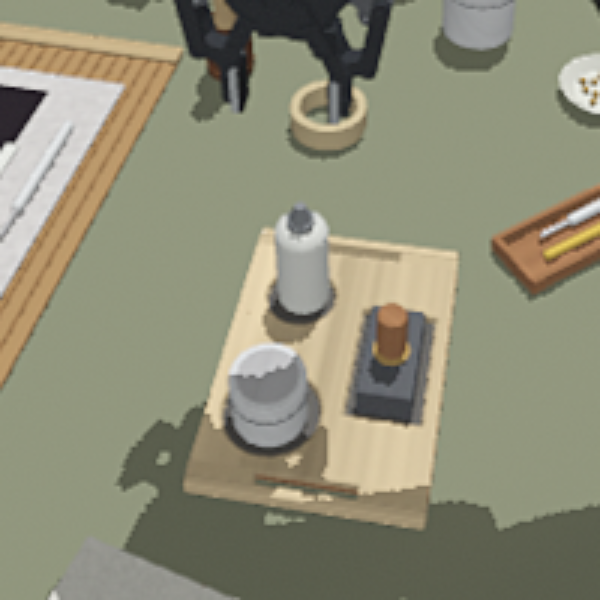

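Tray3 is complete. Next the maul.

```bash
python3 -m inch '[[128,264,4,0,0,6,0.35],[128,264,4,0,0,6,0.35],[128,264,4,0,0,6,0.35],[128,264,4,0,0,6,0.35],[128,264,4,0,0,6,0.35],[128,264,4,0,0,6,0.35],[128,264,4,0,0,6,0.35],[128,264,4,0,0,6,0.35],[128,264,4,0,0,6,0.35],[128,264,4,0,0,6,0.35]]'
python3 - <<'E'
from h import *
go(681.5,68.8,86,0)
p,d=vision.capture("wrist");cv2.imwrite("pics/w10.png",p)
E
```

```text
t: 20.35
eef_pos: [0.6799, 0.0691, 0.1875]
orientation: [-0.001, 1.0, -0.001, 0.001]
force: [0.0, 0.1, -0.1]
finger_gap: 0.0574
t 20.35 tcp [679.9  69.1 187.5] yaw -0.2 q6 0.03 F [ 0.   0.1 -0.1] gap 57.4
to (681.5, 68.8, 86, np.float64(0.0)) shift [  1.4   0.6 101.5] turn [-0.2 -0.1 -0.2]
```

View pics/w10.png

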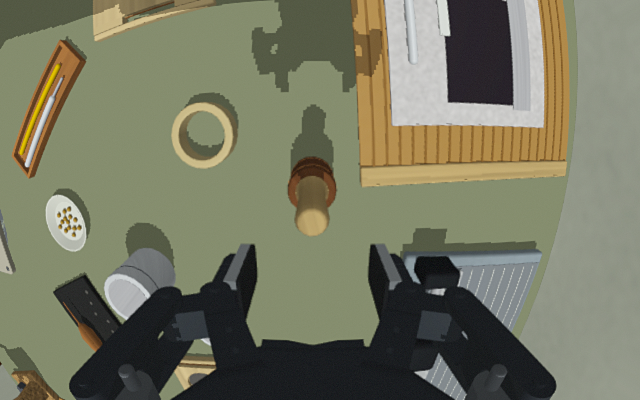

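The handle top at (312,222) is centred. The next move goes down, grips and lifts.

```bash
python3 -m inch '[[1,0.5,30,0,0,0,0.35],[1,0.5,60,0,0,0,0.35],[1,0.5,90,0,0,0,0.35],[1,0.5,101,0,0,0,0.35],[1,0.5,101,0,0,0,0.35],[1,0.5,101,0,0,0,-1],[1,0.5,101,0,0,0,-1],[1,0.5,101,0,0,0,-1],[1,0.5,101,0,0,0,-1],[1,0.5,101,0,0,0,-1],[1,0.5,101,0,0,0,-1]]' 60
python3 -m inch '[[0,0,0,0,0,0,-1],[0,0,0,0,0,0,-1],[0,0,0,0,0,0,-1]]'
python3 -m inch '[[0,0,-15,0,0,0,-1],[0,0,-45,0,0,0,-1],[0,0,-80,0,0,0,-1],[0,0,-95,0,0,0,-1],[0,0,-95,0,0,0,-1]]'
python3 -c "
from h import *
go(512.9,-393,185,0)
p,d=vision.capture('wrist');cv2.imwrite('pics/w11.png',p)"
```

```text
t: 21.32
eef_pos: [0.6829, 0.0701, 0.0902]
orientation: [-0.002, 1.0, -0.001, 0.004]
force: [-1.1, 0.6, 6.4]
finger_gap: 0.0227
t: 21.57
eef_pos: [0.683, 0.0699, 0.0905]
orientation: [-0.002, 1.0, -0.001, 0.004]
force: [-0.2, 0.1, -1.8]
finger_gap: 0.0227
t: 21.98
eef_pos: [0.6854, 0.0696, 0.1932]
orientation: [-0.002, 1.0, -0.001, 0.009]
force: [0.4, -0.3, -1.6]
finger_gap: 0.0227
t 21.98 tcp [685.4  69.6 193.2] yaw -0.1 q6 0.03 F [ 0.4 -0.3 -1.6] gap 22.7
to (512.9, -393, 185, np.float64(0.0)) shift [-171.8  462.9    3.4] turn [-0.2 -1.  -0.1]
```

View pics/w11.png

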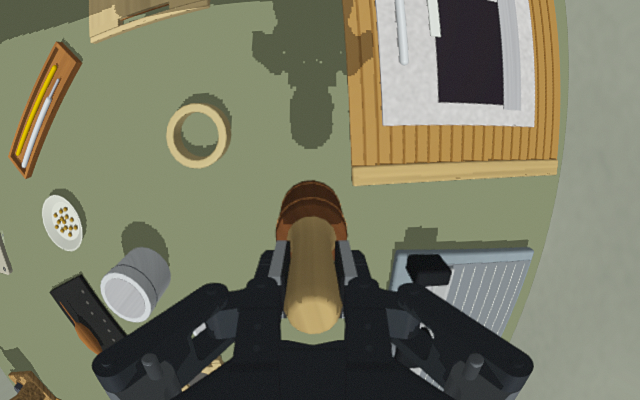

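The maul is held upright. Carrying it to tray2.

```bash
python3 -m inch '[[-172,463,0,0,-0.5,0,-1],[-172,463,0,0,-0.5,0,-1],[-172,463,0,0,-0.5,0,-1],[-172,463,0,0,-0.5,0,-1],[-172,463,0,0,-0.5,0,-1],[-172,463,0,0,-0.5,0,-1],[-172,463,0,0,-0.5,0,-1],[-172,463,0,0,-0.5,0,-1],[-172,463,0,0,-0.5,0,-1],[-172,463,0,0,-0.5,0,-1],[-172,463,0,0,-0.5,0,-1],[-172,463,0,0,-0.5,0,-1]]'
python3 -c "
from h import *
go(512.9,-393,120,0)"
```

```text
t: 23.03
eef_pos: [0.5088, -0.3949, 0.1834]
orientation: [-0.003, 1.0, -0.001, 0.001]
force: [0.7, -0.7, -2.0]
finger_gap: 0.0226
t 23.03 tcp [ 508.8 -394.9  183.4] yaw -0.2 q6 -0.74 F [ 0.7 -0.7 -2. ] gap 22.6
to (512.9, -393, 120, np.float64(0.0)) shift [ 3.9 -1.6 63.4] turn [-0.3 -0.1 -0.2]
```

```bash
python3 -m inch '[[4,-3,20,-0.3,0,0,-1],[4,-3,45,-0.3,0,0,-1],[4,-3,62,-0.3,0,0,-1],[4,-3,62,-0.3,0,0,-1],[4,-3,62,-0.3,0,0,-1],[4,-3,62,-0.3,0,0,-1]]'
python3 -c "
from h import *
go(512.9,-392,98,0)
p,d=vision.capture('wrist');cv2.imwrite('pics/w12.png',p)
p,d=vision.capture('scene');cv2.imwrite('pics/c12.png',cv2.resize(p[100:240,120:320],None,fx=4,fy=4))"
```

```text
t: 23.53
eef_pos: [0.5131, -0.3915, 0.1218]
orientation: [-0.0, 1.0, -0.001, 0.001]
force: [0.3, 0.1, -0.7]
finger_gap: 0.0223
t 23.53 tcp [ 513.1 -391.5  121.8] yaw -0.1 q6 -0.73 F [ 0.3  0.1 -0.7] gap 22.3
to (512.9, -392, 98, np.float64(0.0)) shift [-0.2  0.5 23.8] turn [-0.  -0.1 -0.1]
```

View pics/w12.png

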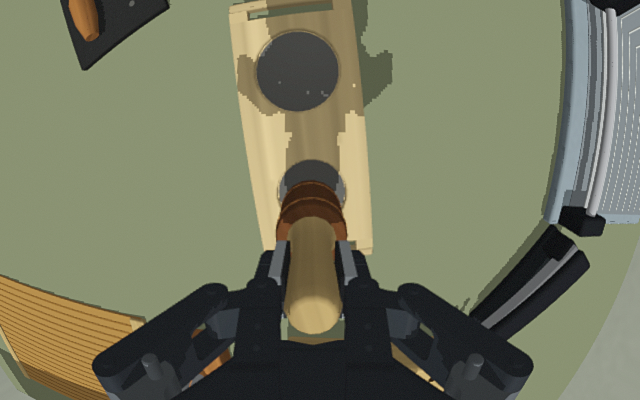

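View pics/c12.png

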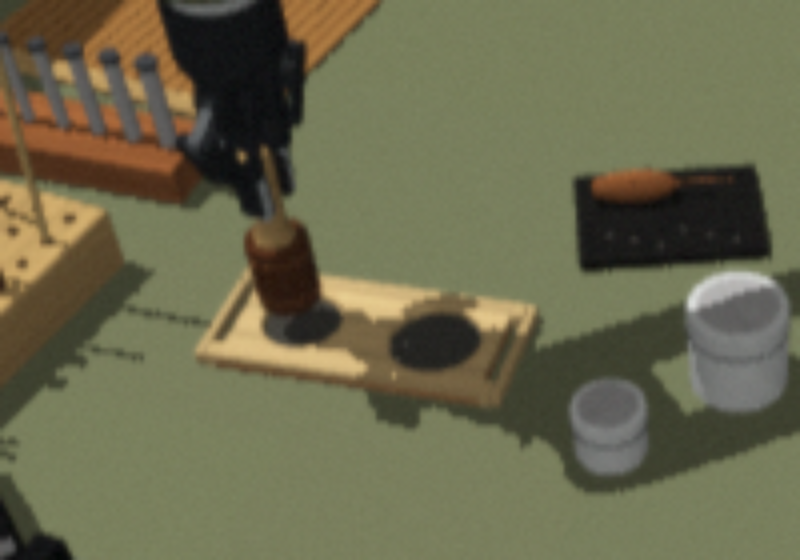

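The head (columns 275–347) lines up with the pocket (277–346). Lowering it now.

```bash
python3 -m inch '[[0,0.5,10,0,0,0,-1],[0,0.5,17,0,0,0,-1],[0,0.5,21,0,0,0,-1],[0,0.5,23,0,0,0,-1],[0,0.5,24,0,0,0,-1],[0,0.5,25,0,0,0,-1],[0,0.5,25,0,0,0,-1],[0,0.5,25,0,0,0,-1]]'
```

```text
t: 24.3
eef_pos: [0.5141, -0.3928, 0.0985]
orientation: [0.001, 1.0, -0.001, 0.002]
force: [0.8, 0.1, -1.7]
finger_gap: 0.0229
```

```bash
python3 -m inch '[[-1,-0.5,1,0,0,0,-1],[-1,-0.5,2,0,0,0,-1],[-1,-0.5,3,0,0,0,-1],[-1,-0.5,3,0,0,0,-1],[-1,-0.5,3,0,0,0,-1]]'
```

```text
t: 24.72
eef_pos: [0.5133, -0.3926, 0.0962]
orientation: [0.001, 1.0, -0.001, 0.003]
force: [-2.8, -0.2, 3.3]
finger_gap: 0.0226
```

Contact at 96.2 mm, as expected. Releasing and retreating.

```bash
python3 -m inch '[[0,0,0,0,0,0,0.2],[0,0,0,0,0,0,0.2],[0,0,0,0,0,0,0.2],[0,0,0,0,0,0,0.2],[0,0,-20,0,0,0,0.2],[0,0,-50,0,0,0,0.2],[0,0,-80,0,0,0,0.6],[0,0,-90,0,0,0,0.6],[0,0,-90,0,0,0,0.6]]'
python3 - <<'E'
from h import *
p,d=vision.capture("scene");cv2.imwrite("pics/c13.png",cv2.resize(p[100:240,120:320],None,fx=4,fy=4))
go(557,-124.7,185,0)
E
```

```text
t: 25.47
eef_pos: [0.5147, -0.394, 0.1909]
orientation: [0.004, 1.0, -0.001, 0.005]
force: [0.2, 0.1, -0.3]
finger_gap: 0.0683
t 25.52 tcp [ 513.8 -393.1  188.1] yaw -0.1 q6 -0.73 F [-0.6  0.4 -0. ] gap 68.3
to (557, -124.7, 185, np.float64(0.0)) shift [  42.5 -268.6    2.1] turn [ 0.3 -0.5 -0.1]
```

View pics/c13.png

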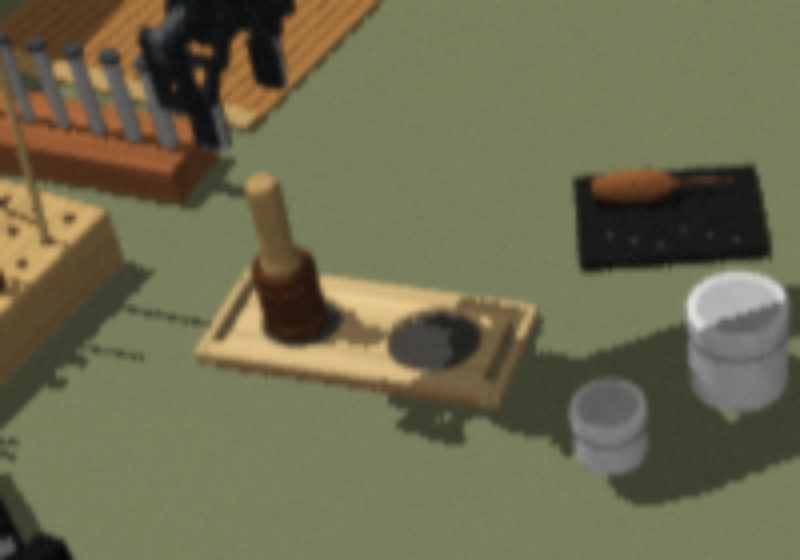

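The maul is seated. Last is the second small tin.

```bash
python3 -m inch '[[42,-268,75,0,-0.5,0,0.6],[42,-268,75,0,-0.5,0,0.6],[42,-268,75,0,-0.5,0,0.6],[42,-268,75,0,-0.5,0,0.6],[42,-268,75,0,-0.5,0,0.6],[42,-268,75,0,-0.5,0,0.6],[42,-268,75,0,-0.5,0,0.6],[42,-268,75,0,-0.5,0,0.6],[42,-268,75,0,-0.5,0,0.6],[42,-268,75,0,-0.5,0,0.6]]'
python3 - <<'E'
from h import *
go(557,-124.7,9,0)
p,d=vision.capture("wrist");cv2.imwrite("pics/w14.png",p)
E
```

```text
t: 26.35
eef_pos: [0.5562, -0.1256, 0.1106]
orientation: [0.002, 1.0, -0.001, -0.001]
force: [-0.0, -1.1, 0.9]
finger_gap: 0.0681
t 26.35 tcp [ 556.2 -125.6  110.6] yaw -0.1 q6 -0.31 F [-0.  -1.1  0.9] gap 68.1
to (557, -124.7, 9, np.float64(0.0)) shift [  1.1  -1.4 101.6] turn [ 0.3  0.2 -0.1]
```

View pics/w14.png

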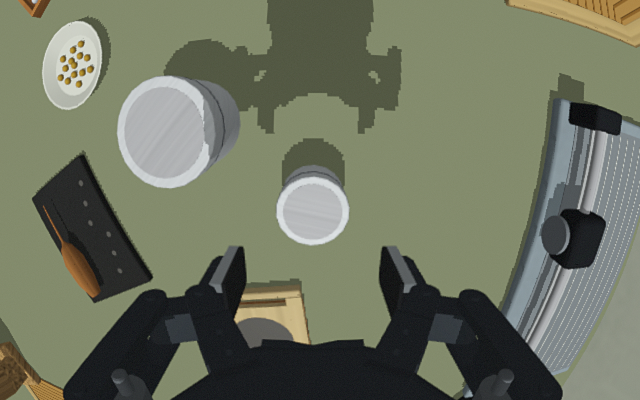

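The tin is centred at (312,211). The next move goes down and grips.

```bash
python3 -m inch '[[0.5,-1,35,0,0,0,0.6],[0.5,-1,65,0,0,0,0.6],[0.5,-1,88,0,0,0,0.6],[0.5,-1,100,0,0,0,0.6],[0.5,-1,100,0,0,0,0.6],[0.5,-1,100,0,0,0,-1],[0.5,-1,100,0,0,0,-1],[0.5,-1,100,0,0,0,-1],[0.5,-1,100,0,0,0,-1],[0.5,-1,100,0,0,0,-1]]' 40
python3 -m inch '[[0,0,0,0,0,0,-1],[0,0,0,0,0,0,-1],[0,0,0,0,0,0,-1]]'
python3 -m inch '[[0,0,-30,0,0,0,-1],[0,0,-60,0,0,0,-1],[0,0,-60,0,0,0,-1]]'
python3 -c "
from h import *
go(501.4,-289,70,6.4)"
```

```text
t: 27.23
eef_pos: [0.5577, -0.1261, 0.0125]
orientation: [0.003, 1.0, -0.001, -0.0]
force: [-0.3, 0.3, -1.1]
finger_gap: 0.0529
t: 27.48
eef_pos: [0.5578, -0.1261, 0.0128]
orientation: [0.003, 1.0, -0.001, 0.0]
force: [0.5, 0.0, -1.7]
finger_gap: 0.0526
t: 27.73
eef_pos: [0.5617, -0.1268, 0.0792]
orientation: [0.004, 1.0, -0.001, 0.004]
force: [1.5, -1.3, -0.4]
finger_gap: 0.0528
t 27.73 tcp [ 561.7 -126.8   79.2] yaw -0.1 q6 -0.3 F [ 1.5 -1.3 -0.4] gap 52.8
to (501.4, -289, 70, np.float64(6.4)) shift [-59.9 162.2  10. ] turn [ 0.5 -0.5 -6.5]
```

```bash
python3 -m inch '[[-60,163,5,0.3,-0.2,-6,-1],[-60,163,5,0.3,-0.2,-6,-1],[-60,163,5,0.3,-0.2,-6,-1],[-60,163,5,0.3,-0.2,-6,-1],[-60,163,5,0.3,-0.2,-6,-1],[-60,163,5,0.3,-0.2,-6,-1],[-60,163,5,0.3,-0.2,-6,-1],[-60,163,5,0.3,-0.2,-6,-1]]'
python3 -c "
from h import *
go(501.4,-290,21,6.4)
p,d=vision.capture('wrist');cv2.imwrite('pics/w15.png',p)"
```

```text
t: 28.4
eef_pos: [0.5015, -0.2885, 0.0746]
orientation: [0.001, 0.999, 0.051, 0.002]
force: [-0.4, 0.7, -1.9]
finger_gap: 0.0528
t 28.4 tcp [ 501.5 -288.5   74.6] yaw 5.9 q6 -0.71 F [-0.4  0.7 -1.9] gap 52.8
to (501.4, -290, 21, np.float64(6.4)) shift [-0.5  1.3 53.6] turn [ 0.2 -0.3 -0.5]
```

View pics/w15.png

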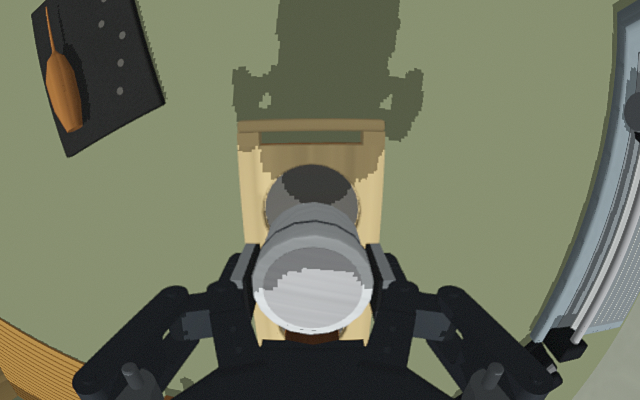

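The pocket (columns 264–360) is centred under the tin. Lowering it now.

```bash
python3 -m inch '[[0,1,20,0,0,0,-1],[0,1,36,0,0,0,-1],[0,1,46,0,0,0,-1],[0,1,51,0,0,0,-1],[0,1,54,0,0,0,-1],[0,1,56,0,0,0,-1],[0,1,56,0,0,0,-1],[0,1,56,0,0,0,-1]]'
```

```text
t: 29.12
eef_pos: [0.5027, -0.2897, 0.0195]
orientation: [0.002, 0.999, 0.052, 0.003]
force: [0.3, 0.4, -2.0]
finger_gap: 0.0526
```

```bash
python3 -m inch '[[-1,0,1,0,0,0,-1],[-1,0,2,0,0,0,-1],[-1,0,2,0,0,0,-1],[-1,0,2,0,0,0,-1]]'
```

```text
t: 29.45
eef_pos: [0.5022, -0.2904, 0.0185]
orientation: [0.002, 0.999, 0.052, 0.003]
force: [-1.3, 0.6, 4.7]
finger_gap: 0.0529
```

```bash
python3 -m inch '[[0,0,0,0,0,0,0.6],[0,0,0,0,0,0,0.6],[0,0,0,0,0,0,0.6],[0,0,0,0,0,0,0.6],[0,0,-20,0,0,0,0.6],[0,0,-60,0,0,0,0.6],[0,0,-100,0,0,0,0.6],[0,0,-140,0,0,0,0.6],[0,0,-180,0,0,0,0.6],[0,0,-200,0,0,0,0.6],[0,0,-200,0,0,0,0.6]]'
python3 -m inch '[[-100,-150,0,0,0,0,0.6],[-100,-150,0,0,0,0,0.6],[-100,-150,0,0,0,0,0.6],[-100,-150,0,0,0,0,0.6],[-100,-150,0,0,0,0,0.6],[-100,-150,0,0,0,0,0.6],[-100,-150,0,0,0,0,0.6]]'
python3 - <<'E'
from h import *
D={n:cloud(n) for n in("scene","side")}
for n in D: cv2.imwrite(f"pics/f_{n}.png",D[n][1])
init=dict(tin3=(514.5,416.9,.045,.06),tin2=(501.4,-289,.045,.06),big=(462,-60.7,.068,.078),tape=(566.5,117.6,.02,.03),maultop=(512.9,-393,.1,.15),maulhead=(512.9,-393,.03,.062),glue=(525.2,317.2,.015,.065),glueNoz=(525.2,317.2,.085,.12),whandle=(443.4,358.9,.042,.08),wblock=(443.4,358.9,.027,.037))
for k,(x,y,z0,z1) in init.items():
    for n in D:
        P=D[n][0]; m=(np.hypot(P[...,0]*1000-x,P[...,1]*1000-y)<50)&(P[...,2]>z0)&(P[...,2]<z1)
        Q=P[m]
        if len(Q)<8: print(k,n,len(Q));continue
        (c,r)=cv2.minEnclosingCircle(Q[:,:2].astype(np.float32)*1000)
        print(k,n,'exp',(x,y),'circ',np.round(c,1),round(r,1),'zmed',round(np.median(Q[:,2])*1000,1),'zmax',round(np.percentile(Q[:,2],95)*1000,1),cv2.minAreaRect(Q[:,:2].astype(np.float32)*1000)[1:] if k=='wblock' else '')
print(readout.get_state()['eef_pos'])
E
```

```text
t: 30.37
eef_pos: [0.5035, -0.2914, 0.2259]
orientation: [0.006, 0.999, 0.052, 0.008]
force: [0.5, -1.2, 0.2]
finger_gap: 0.0684
t: 30.95
eef_pos: [0.3886, -0.1523, 0.2223]
orientation: [0.006, 0.999, 0.052, 0.008]
force: [0.0, -0.9, 0.1]
finger_gap: 0.0687
tin3 scene exp (514.5, 416.9) circ [516.5 416.6] 29.1 zmed 53.2 zmax 56.1 
tin3 side exp (514.5, 416.9) circ [517.9 418.5] 27.3 zmed 49.8 zmax 51.9 
tin2 scene exp (501.4, -289) circ [ 502.6 -290.2] 28.9 zmed 53.1 zmax 56.2 
tin2 side exp (501.4, -289) circ [ 507.4 -287. ] 29.1 zmed 49.2 zmax 51.8 
big scene exp (462, -60.7) circ [462.2 -63.7] 39.3 zmed 75.1 zmax 77.5 
big side exp (462, -60.7) circ [463.  -60.7] 37.5 zmed 71.6 zmax 73.4 
tape scene exp (566.5, 117.6) circ [565.6 115.6] 36.3 zmed 25.9 zmax 29.0 
tape side exp (566.5, 117.6) circ [568.  118.9] 35.3 zmed 23.2 zmax 25.4 
maultop scene exp (512.9, -393) circ [ 514.9 -396.2] 13.7 zmed 129.6 zmax 144.6 
maultop side exp (512.9, -393) circ [ 513.9 -389.8] 11.8 zmed 124.2 zmax 140.7 
maulhead scene exp (512.9, -393) circ [ 515.8 -394.1] 23.0 zmed 46.9 zmax 60.9 
maulhead side exp (512.9, -393) circ [ 514.3 -390. ] 22.8 zmed 45.3 zmax 60.5 
glue scene exp (525.2, 317.2) circ [525.  317.1] 49.9 zmed 17.5 zmax 59.4 
glue side exp (525.2, 317.2) circ [526.7 314.7] 19.9 zmed 40.0 zmax 63.0 
glueNoz scene exp (525.2, 317.2) circ [528.  310.7] 18.3 zmed 90.4 zmax 106.7 
glueNoz side exp (525.2, 317.2) circ [526.  315.3] 14.3 zmed 91.7 zmax 103.4 
whandle scene exp (443.4, 358.9) circ [446.1 359.8] 11.1 zmed 65.3 zmax 75.7 
whandle side exp (443.4, 358.9) circ [445.5 362.7] 11.4 zmed 66.7 zmax 71.9 
wblock scene exp (443.4, 358.9) circ [444.4 360.7] 40.4 zmed 33.9 zmax 36.4 ((43.31806182861328, 74.84158325195312), 6.238498687744141)
wblock side exp (443.4, 358.9) circ [444.8 362.7] 40.4 zmed 30.6 zmax 33.0 ((40.06282043457031, 75.01895141601562), 5.961997985839844)
[ 0.38904182 -0.15310686  0.22245361]
```

View pics/f_scene.png

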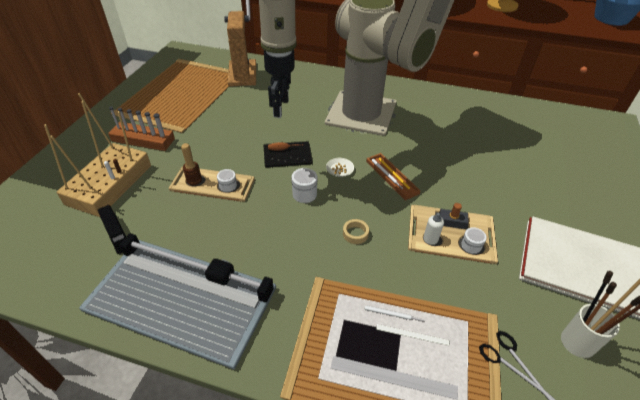

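View pics/f_side.png

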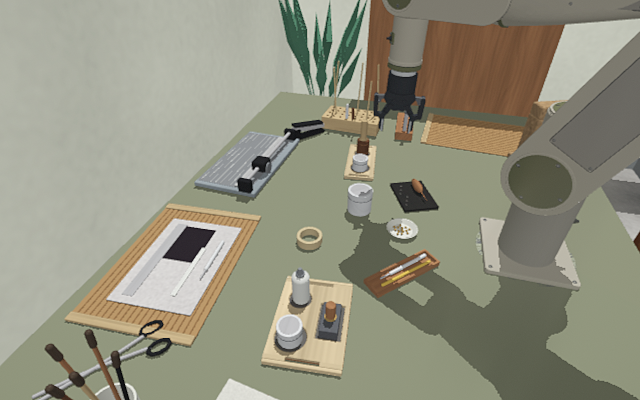

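All five things stand in their pockets: offsets are at most about 6 mm and tops are at seated height. The big tin and tape have not moved. I'll let the arm settle and hand in.

```bash
python3 -m inch '[[0,0,0,0,0,0,0.6],[0,0,0,0,0,0,0.6],[0,0,0,0,0,0,0.6]]'
python3 -c "
from rig import env
print(env.close_job())"
```

```text
t: 31.3
eef_pos: [0.3893, -0.1536, 0.2221]
orientation: [0.006, 0.999, 0.051, 0.007]
force: [1.1, 0.6, -0.0]
finger_gap: 0.0683
the job is handed in; nothing more can be done
None
```

Both kits are made up and handed in at about 31 s of the 134 s allowed. A small tin, the glue bottle and the paperweight are in the three-pocket tray. The other small tin and the maul are in the two-pocket tray, and everything has been let go.

- **Position:** in the last scene and side pictures, each thing is within a few millimetres of its pocket's middle. The largest single reading was about 6 mm, the two-pocket tray's tin in the side camera.
- **Height:** the tops match the seated heights. The scene camera read everything about 3 mm high, as it did at the start.
- **Paperweight angle:** its length is within about 0.01 rad of the tray's.
- **Big tin and tape:** both read within about 3 mm of where they were at the start, which is camera noise.
- **Failed or disagreed:** the scene camera's circle fits for the glue bottle were spoiled, because the body fit picked up the tray and the nozzle fit read about 7 mm off in y. The side camera and the pictures show the bottle in its pocket. Upright angles were only judged by eye and from the fits.

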